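# Load the lamp-cure station and hold its sprung hood for the shuttle

## Task

Set the white dish with the green chip on the black shuttle stage, centred between its two orange stops, and let go of it. Then raise the blue hood, which has a steel bar handle on top, clearly past its balance point (45 degrees open) without letting it swing away or go beyond about 60 degrees, and ease it back down to just below the balance point, about 37 degrees open. Finish while holding the hood still there so that the shuttle can run in under it, and leave the red dish, the bottle and the screwdriver alone.

Things in the scene. Friction and masses are not known exactly. Their poses are not given: they have to be found in the camera images.
- station: Fixed white cure station, a deck 240 (x) x 360 (y) x 20 mm high; origin at table level, deck's middle at its y = +10 mm. x points from front (robot side) to back, y left, z up. On its left the blue hood with a black lamp box on top and an amber front window, on its right the black shuttle stage; two steel rails along y join them.
- stage_centre (a point): Centre of the top face of the black shuttle stage plate (100 x 90 mm along station x, y), 34 mm above the table, axes as the station's. Orange stops, 34 mm long (x), 10 thick, 7 high, stand at its y = +29 and -29 mm: 48 mm gap. Along x the plate is open, a white centre line at each end. The hood's side wall stands 100 mm to the left of this point.
- sample: White round dish, solid to grip, 40 mm diameter, 18 mm high, 50 g or so, a dark top with a green square chip on it; loose on the table, upright. Origin at the centre of its underside. Its place and the red dish's may be swapped, on the right or left of the station.
- hood (a joint): Opening angle of the blue hood, rad: 0 shut, grows as its front rises, stop at 1.35. Hood 165 mm deep, 180 wide, 90 high, 0.9 kg, hinged along its far lower edge, spring-assisted, frictionless: below 0.79 (45 degrees) it falls shut, above it swings open by itself. At the handle raising takes 2.5 N when shut, falling to 0 at the balance point; past it the hood pulls on, 1.2 N at 1.05 rad.
- hood_hinge (a point): Point on the hood's fixed hinge line, in the middle of the hood's width, 32 mm above the table; axes as the station's: the hinge line is y, and the hood's front lies towards -x.
- hood_handle (a point): Steel bar across the hood's top front, part of it: round, 14 mm thick, 132 mm long along y, legs 120 mm apart. This point: middle of the bar. At opening q it lies R*cos(a+q) in front (-x) of and R*sin(a+q) above the hinge point, R = 196 mm, a = 0.739 rad; shut, 164 mm above the table. 35 mm free beneath the bar; black lamp box begins 58 mm behind it, no higher. The bar can turn in a grasp.
- other_dish: Red round dish with a white top, 40 mm diameter, 18 mm high, loose: a bystander. Origin at the centre of its underside.
- bottle: Upright closed bottle 48 mm diameter, 120 mm high with a blue cap, loose: a bystander. Origin at the centre of its underside.
- driver: Screwdriver 170 mm long lying on the table, loose: a bystander.

How it is judged (in metres and radians):
On the way, in this order (a step that is already met when the one before it is completed fails the run):
1. the white dish lies centred on the stage between the stops, let go (x of sample in the frame of stage_centre between -0.007 and 0.007 m and y of sample in the frame of stage_centre between -0.007 and 0.007 m and z of sample in the frame of stage_centre between -0.003 and 0.003 m and angle between sample's own z axis and vertical below 0.1 rad and linear speed of sample below 0.02 m/s and contact force between the fingers and sample below 0.1 N), for 0.3 s.
2. the hood has been raised past its balance point (value of joint hood above 0.8 rad and contact force between the fingers and hood above 0.1 N), for 0.05 s.
At the end, for the whole second after the job is handed in: The white dish stands upright and still on the stage, its centre within 7 mm of the stage's centre along x and along y, untouched; the hood, having been raised past 0.80 rad since, stays still between 0.55 and 0.74 rad (balance point 0.79), held by the fingers (all of step 1 and value of joint hood between 0.55 and 0.74 rad and velocity of joint hood between -0.1 and 0.1 rad/s and contact force between the fingers and hood above 0.1 N); the arm keeps its last pose, push and grip.
It fails at once if the hood went beyond 1.2 rad (69 degrees) (value of joint hood above 1.2 rad).
It fails at once if the hood swung away or fell (faster than 2 rad/s) (velocity of joint hood above 2 rad/s or velocity of joint hood below -2 rad/s).
It fails at once if the white dish was tipped over (angle between sample's own z axis and vertical above 0.7 rad).
It fails at once if the red dish, bottle or screwdriver was moved (distance of any of other_dish, bottle, driver from where it was at the start of the episode above 0.025 m).
It also fails if it takes over 64 s, if anything falls off the work surface, if the arm or the gripper's body presses on something with over 40 N, if the wrist force passes 120 N, or if a joint passes its speed limit or range.

## Robot

A 7-joint arm with a two-finger parallel gripper is mounted at the origin on the work surface. World frame = base frame: x ahead of the robot, y to its left, z up, the work surface at z = 0. Lengths are in mm, angles in rad, forces in N, time in s.
With the tool pointing down it reaches from about 400 to 875 mm from the base axis. Payload 6.5 kg.
Tool frame: the origin (TCP) lies on the centre line of the jaws, within the pads' length; the fingertips stand 22 mm ahead of it and the grasp point (between the pads) lies 3 mm ahead of it; x points along the fingers, y is the direction in which the jaws open and shut, and the axes are right-handed (so a half turn about x gives the same grasp; the last joint's range is limited). The gripper opens to 85 mm and grips with 20 to 120 N. Pads are 22 mm wide; open, the fingers measure 114 mm over their backs; the gripper's body (76 mm by 85 mm) begins 54 mm behind the grasp point. The pads swing forward as they close: fully open they stand 13 mm farther back than shut.
Start: joints at [-1.188, 0.536, -0.004, 1.538, 0.003, 1.067, -0.071], TCP at [282.019, 585.624, 253.29] pointing down, gripper open.
Joint ranges: [-2.7, 2.7], [-0.37, 2.16], [-1.27, 1.26], [0.24, 2.4], [-1.31, 4.45], [0.19, 1.91], [-2.76, 2.76]. Speed limits (rad/s): [2.39, 2.39, 3.14, 3.14, 3.14, 3.14, 3.14].

## Interface

Orientations are given as a unit quaternion [w, x, y, z].
In Python, from rig import telemetry, viewer, hand_in gives the robot as it stands. The module is installed in compiled form; this text tells all that it offers.
- The arm moves only by the shell command python3 -m inch 'ROWS' [FORCE]. ROWS is a JSON object of lists of equal length, an entry for each row: "linear": the shift along the tool's x, y, z in mm, a list of three; "angular": the turn, a rotation vector about the tool's x, y, z in rad, a list of three; "hand": the gripper command: -1 is shut, 1 is fully open, values between are in proportion. A call has exactly 8 rows; each row shifts and turns the commanded pose from where the row before left it, along the tool's axes as they then stand; what a row does not reach is not made up. A row lasts 1/8 s, in which the tool goes at most 62.5 mm and 10.7 degrees, less where a joint would pass 70% of its speed; a pose out of reach is approached as far as the arm can. A call is refused whole if a number of a shift passes 62.5 or a number of a turn 0.188, either way. A call with a gripper value outside its range is refused whole. The fingers move at their own pace and stop on an object; FORCE is the grip in N (left out, the last holds). Time passes only in rows, so rows that do not move let the fingers close, or fill a call up. It gives the time, the measured TCP pose, the force and the opening at its end, in the units of the state.
- telemetry.sense(): the state, without advancing time (a new reading comes with each control period).
- viewer.grab_frame(name): name is "side" or "top"; returns the picture (420x560x3 uint8, red, green, blue); there is no depth.
- viewer.get_calibration(name): a dict with "fov_y" (degrees; the focal length in pixels is half the picture's height over the tangent of half this angle, whatever the lens; pixels are square), "cx", "cy" (the principal point, pixels), "position" and "orientation" of the camera in the world. Camera axes: x right, y up, looking along -z (the intrinsics and any distortion apply to the point x, -y, -z); pixel columns grow to the right and rows downward; lengths in mm; the calibration is good to about 2 mm. A picture is of the moment at which its call begins. get_calibration takes no time and is no camera call.
- hand_in(): hands the job in, once; it reports no verdict.
The state is a dict: "time": time; "joint_positions": joint angles; "dq": joint speeds; "joint_torque": joint torques, N m; "tcp_pos": TCP position; "tool_rot": TCP orientation; "force": force on the tool from outside, world axes, zero at the start; "torque": the same for the moment, N m; "finger_gap": opening from 0.0 (shut) to 1.0 (fully open).
Only numpy, scipy, OpenCV 4.12 (cv2) and the standard library are available. Lean on these libraries where they do the work, as an engineer would, in place of code of your own. Each camera call takes 0.05 s, during which the arm holds its last target. There are 200 camera calls.

## Working session

There is one attempt and no reset: what is moved stays moved. The work goes in short steps, Python scripts to look and compute and a shell command to move; the robot and the scene stay as the last step left them, time stands still between calls to the robot, and variables do not carry over. Pictures are saved under pics/ and viewed, about 8 in all and at most 12, crops included, and the job is handed in when it is done.

```bash
mkdir -p pics; python3 - <<'E'
from rig import telemetry, viewer
import cv2
print(telemetry.sense())
for n in("side","top"):
    print(n,viewer.get_calibration(n))
    cv2.imwrite(f"pics/{n}0.png",cv2.resize(viewer.grab_frame(n)[:,:,::-1],(800,600),interpolation=cv2.INTER_CUBIC))
E
```

```text
{'time': 0.0, 'joint_positions': array([-1.18817665,  0.53718531, -0.00445179,  1.53886539,  0.00258453,
        1.06725807, -0.07120221]), 'dq': array([ 0.00127044, -0.00023599,  0.000725  ,  0.00062515,  0.00198322,
        0.00295452,  0.00154528]), 'joint_torque': array([ 1.05096602e-03, -5.83418298e+01,  1.04954716e+00, -2.59093541e+01,
        1.24383043e-02,  9.71299130e-03,  1.84030677e-05]), 'tcp_pos': array([281.78685941, 585.09981718, 252.40351571]), 'tool_rot': array([ 0.68928403,  0.15673107,  0.68948005, -0.15792452]), 'force': array([-0.09037667, -0.13655045, -1.08056225]), 'torque': array([-0.05159806, -0.00760013, -0.06680531]), 'finger_gap': 1.0020288200600487}
side {'fov_y': 52.34443317631352, 'cx': 276.48293956967643, 'cy': 209.47675119812027, 'position': array([ 519.28679171, -939.64123518,  725.64660587]), 'orientation': array([ 0.87629201,  0.48161764, -0.0110318 , -0.00592166])}
top {'fov_y': 55.894002080745466, 'cx': 284.31919075653553, 'cy': 211.11370280903012, 'position': array([426.54802991,  11.83149258, 963.34269325]), 'orientation': array([ 0.70528735,  0.04822596, -0.06861911, -0.70394278])}
```

View pics/top0.png

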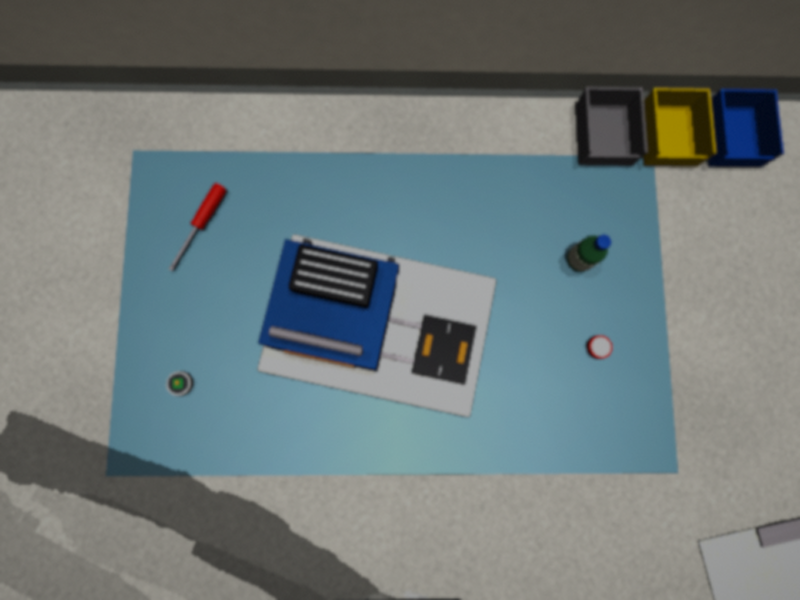

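View pics/side0.png

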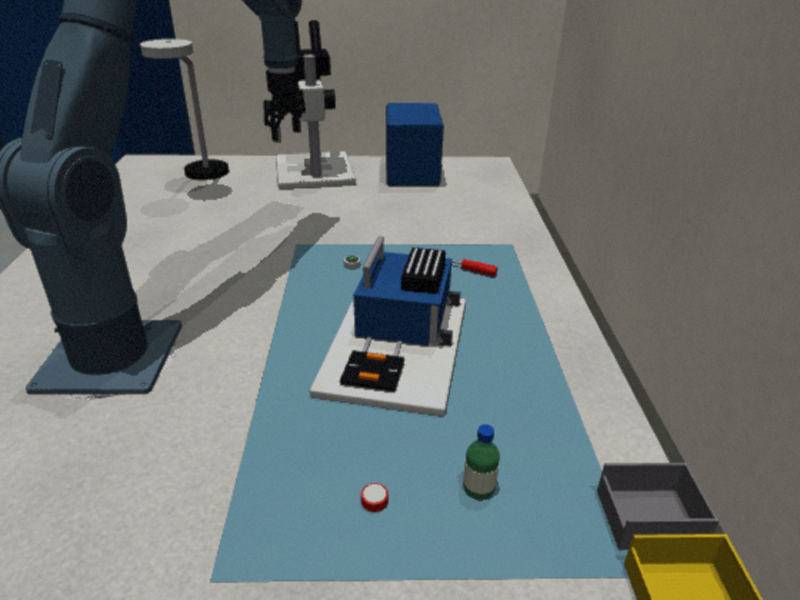

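The top view shows the white dish with the green chip at left (179,383). The stage is at (445,349) with its stops at (428,345) and (462,352), and the handle runs from (270,332) to (361,350). The red dish (600,347) and the bottle are on the right, the driver at upper left.

```bash
cat > h.py <<'E'
import numpy as np, cv2
from scipy.spatial.transform import Rotation as R
from rig import telemetry, viewer
def q2R(q): return R.from_quat(np.r_[q[1:],q[0]])
def cam(n):
    c=viewer.get_calibration(n); return c, 210/np.tan(np.radians(c["fov_y"]/2)), q2R(c["orientation"])
def ray(n,u,v):
    c,f,r=cam(n); return np.array(c["position"]), r.apply([(u-c["cx"])/f,-(v-c["cy"])/f,-1])
def onz(n,u,v,z):
    p,d=ray(n,u,v); return p+d*(z-p[2])/d[2]
def proj(n,P):
    c,f,r=cam(n); q=r.inv().apply(np.array(P)-c["position"]); return np.stack([c["cx"]-f*q[...,0]/q[...,2], c["cy"]+f*q[...,1]/q[...,2]],-1)
def tri(a,b):
    p,d=ray("top",*a); q,e=ray("side",*b); s=np.linalg.lstsq(np.c_[d,-e],q-p,rcond=None)[0]
    x,y=p+s[0]*d,q+s[1]*e; return (x+y)/2,np.linalg.norm(x-y)
def state():
    s=telemetry.sense(); print("t",round(s["time"],2),"tcp",s["tcp_pos"].round(1),"gap",round(float(s["finger_gap"]),3),"F",s["force"].round(1)); print(q2R(s["tool_rot"]).as_matrix().round(3).tolist()); return s
E
python3 - <<'E'
from h import *
im={n:viewer.grab_frame(n) for n in("top","side")}
for n in im:
    hsv=cv2.cvtColor(im[n],cv2.COLOR_RGB2HSV)
    for nm,lo,hi in(("orange",(10,150,120),(22,255,255)),("green",(40,90,50),(80,255,255))):
        m=cv2.inRange(hsv,lo,hi); k,l,s,c=cv2.connectedComponentsWithStats(m)
        for i in range(1,k):
            if s[i][4]>6: print(n,nm,c[i].round(2),s[i])
crops=[("top",(95,235,60,60)),("top",(170,150,180,150)),("side",(235,170,45,30)),("side",(210,155,130,140))]
def C(n,b,w,h):
    x,y,a,c=b; return cv2.resize(im[n][y:y+c,x:x+a],(w,h),interpolation=cv2.INTER_CUBIC)
o=np.zeros((600,800,3),np.uint8)
o[:500,:600]=C("top",(170,155,171,143),600,500)
cv2.imwrite("pics/c1.png",C("top",(170,160,180,135),800,600)[:,:,::-1])
o=np.zeros((600,800,3),np.uint8)
o[:,:560]=C("side",(210,160,130,139),560,600)
o[:240,560:]=C("top",(106,248,40,40),240,240); o[300:540,560:]=C("side",(227,163,40,40),240,240)
cv2.imwrite("pics/c2.png",o[:,:,::-1])
E
```

```text
top orange [298.81 241.25] [296 235   6  14  52]
top orange [323.16 246.43] [321 240   6  14  56]
top green [414.05 175.31] [407 166  18  18 156]
top green [124.19 268.  ] [120 264   9   9  64]
side orange [263.16 248.59] [257 247  13   4  32]
side orange [258.16 262.37] [252 261  13   4  38]
side green [245.85 180.85] [244 180   5   3  13]
side green [337.52 318.78] [327 308  22  23 358]
```

View pics/c1.png

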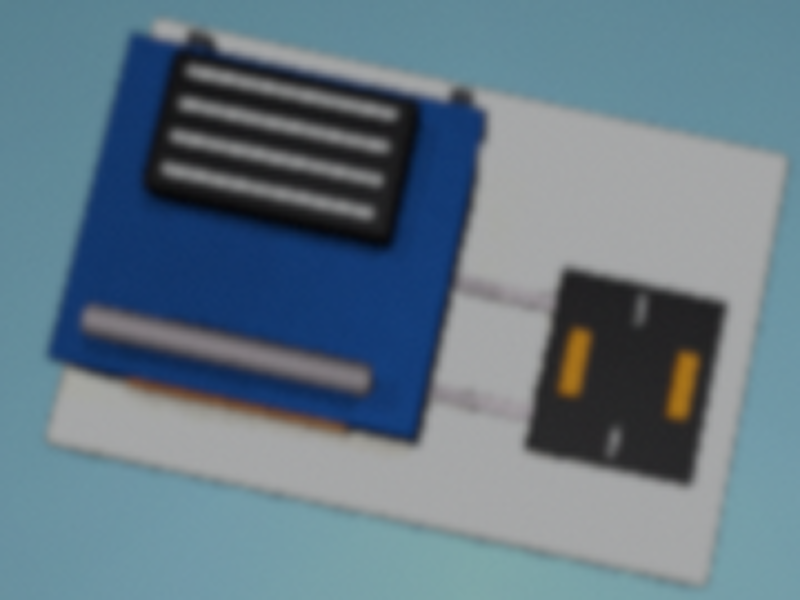

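View pics/c2.png

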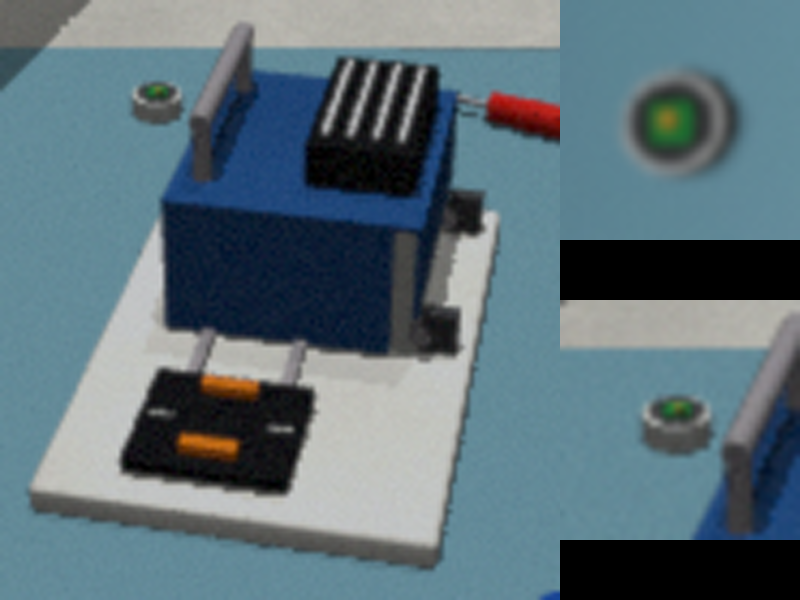

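The crops show clean corners. In c1 the deck is at (48,440), (705,583), (787,153), (155,20), the stage plate at (565,268), (726,302), (692,485), (527,448), and the handle ends at (83,320) and (372,380). Next I'll fit the station pose from both views.

```bash
python3 - <<'E'
from h import *
from scipy.optimize import least_squares
a,R0=.739,196.
# station coords; stage centre (sx,sy,34) unknown, hinge (hx,hy,32) unknown
T=lambda X,Y:(170+(X+.5)/(40/9)-.5,160+(Y+.5)/(40/9)-.5)
S=lambda X,Y:(210+(X+.5)/(560/130)-.5,160+(Y+.5)/(600/139)-.5)
deck=[(-120,190,20),(-120,-170,20),(120,-170,20),(120,190,20)]
st=[(50,45),(50,-45),(-50,-45),(-50,45)]
def pts(p):
    x,y,th,sx,sy,hx,hy=p; L=[("d",)+d for d in deck]
    o=[]
    o+=[("top",deck[0],T(48,440)),("top",deck[1],T(705,583)),("top",deck[2],T(787,153)),("top",deck[3],T(155,20))]
    o+=[("side",deck[1],S(33,492)),("side",deck[2],S(437,555))]
    for s,uv in zip(st,[(565,268),(726,302),(692,485),(527,448)]): o.append(("top",(s[0]+sx,s[1]+sy,34),T(*uv)))
    for s,uv in zip(st,[(314,390),(290,492),(122,467),(160,370)]): o.append(("side",(s[0]+sx,s[1]+sy,34),S(*uv)))
    for dy,ut,us in((29,(298.81,241.25),(263.16,248.59)),(-29,(323.16,246.43),(258.16,262.37))):
        o+=[("top",(sx,sy+dy,40),ut),("side",(sx,sy+dy,38.5),us)]
    for dy,ut in((66,(83,320)),(-66,(372,380))): o+=[("top",(hx-R0*np.cos(a),hy+dy,32+R0*np.sin(a)),T(*ut))]
    o+=[("side",(hx-R0*np.cos(a),hy-66,32+R0*np.sin(a)),S(203,115)),("side",(hx-R0*np.cos(a),hy+66,32+R0*np.sin(a)),S(244,31))]
    return o
def res(p,full=False):
    c,s=np.cos(p[2]),np.sin(p[2]); r=[]
    for n,P,uv in pts(p):
        W=[p[0]+c*P[0]-s*P[1],p[1]+s*P[0]+c*P[1],P[2]]; r.append(proj(n,W)-np.array(uv))
    return np.array(r) if full else np.ravel(r)
f=least_squares(res,[500,0,-.2,-40,-110,80,90],loss="soft_l1"); p=f.x
print(p.round(3)); print(res(p,True).round(1).tolist())
c,s=np.cos(p[2]),np.sin(p[2]); W=lambda X,Y:(p[0]+c*X-s*Y,p[1]+s*X+c*Y)
print("stage",W(p[3],p[4]),"hinge",W(p[5],p[6]),"handle",W(p[5]-R0*np.cos(a),p[6]))
print("stage from stops top",(onz("top",298.81,241.25,40.5)+onz("top",323.16,246.43,40.5))/2,"side",(onz("side",263.16,248.59,38.5)+onz("side",258.16,262.37,38.5))/2)
print("dish",tri((124.2,268),(245.85,180.85)),onz("top",124.2,268,18.5),onz("side",245.85,180.85,18.5))
print("red",onz("top",600*.7,347*.7,18),"bottle",onz("side",481*.7,492*.7,0),"driver",onz("top",212*.7,205*.7,12),onz("top",174*.7,268*.7,5))
E
```

```text
Traceback (most recent call last):
  File "h.py", line 12, in proj
    c,f,r=cam(n); q=r.inv().apply(np.array(P)-c["position"]); return np.stack([c["cx"]-f*q[...,0]/q[...,2], c["cy"]+f*q[...,1]/q[...,2]],-1)
          ~~~^^^
  File "h.py", line 6, in cam
    c=viewer.get_calibration(n); return c, 210/np.tan(np.radians(c["fov_y"]/2)), q2R(c["orientation"])
ValueError: time passes only in moves, steps and waits
```

The calibration call seems to be limited in a loop, so I'll cache it.

```bash
sed -i 's/^def cam(n):/import functools\n@functools.cache\ndef cam(n):/' h.py
cat > fit.py <<'E'
from h import *
from scipy.optimize import least_squares
a,R0=.739,196.
T=lambda X,Y:(170+(X+.5)/(40/9)-.5,160+(Y+.5)/(40/9)-.5)
S=lambda X,Y:(210+(X+.5)/(560/130)-.5,160+(Y+.5)/(600/139)-.5)
deck=[(-120,190,20),(-120,-170,20),(120,-170,20),(120,190,20)]
st=[(50,45),(50,-45),(-50,-45),(-50,45)]
def pts(p):
    x,y,th,sx,sy,hx,hy=p
    o=[("top",deck[0],T(48,440)),("top",deck[1],T(705,583)),("top",deck[2],T(787,153)),("top",deck[3],T(155,20))]
    o+=[("side",deck[1],S(33,492)),("side",deck[2],S(437,555))]
    for s,uv in zip(st,[(565,268),(726,302),(692,485),(527,448)]): o.append(("top",(s[0]+sx,s[1]+sy,34),T(*uv)))
    for s,uv in zip(st,[(314,390),(290,492),(122,467),(160,370)]): o.append(("side",(s[0]+sx,s[1]+sy,34),S(*uv)))
    for dy,ut,us in((29,(298.81,241.25),(263.16,248.59)),(-29,(323.16,246.43),(258.16,262.37))):
        o+=[("top",(sx,sy+dy,40),ut),("side",(sx,sy+dy,38.5),us)]
    for dy,ut in((66,(83,320)),(-66,(372,380))): o+=[("top",(hx-R0*np.cos(a),hy+dy,32+R0*np.sin(a)),T(*ut))]
    o+=[("side",(hx-R0*np.cos(a),hy-66,32+R0*np.sin(a)),S(203,115)),("side",(hx-R0*np.cos(a),hy+66,32+R0*np.sin(a)),S(244,31))]
    return o
def res(p,full=False):
    c,s=np.cos(p[2]),np.sin(p[2]); r=[]
    for n,P,uv in pts(p):
        W=[p[0]+c*P[0]-s*P[1],p[1]+s*P[0]+c*P[1],P[2]]; r.append(proj(n,W)-np.array(uv))
    return np.array(r) if full else np.ravel(r)
f=least_squares(res,[500,0,-.2,-40,-110,80,90],loss="soft_l1"); p=f.x
print(p.round(3)); print(res(p,True).round(1).tolist())
c,s=np.cos(p[2]),np.sin(p[2]); W=lambda X,Y:(p[0]+c*X-s*Y,p[1]+s*X+c*Y)
print("stage",W(p[3],p[4]),"hinge",W(p[5],p[6]),"handle",W(p[5]-R0*np.cos(a),p[6]))
print("stage from stops top",(onz("top",298.81,241.25,40.5)+onz("top",323.16,246.43,40.5))/2,"side",(onz("side",263.16,248.59,38.5)+onz("side",258.16,262.37,38.5))/2)
print("dish",tri((124.2,268),(245.85,180.85)),onz("top",124.2,268,18.5),onz("side",245.85,180.85,18.5))
print("red",onz("top",600*.7,347*.7,18),"bottle",onz("side",481*.7,492*.7,0),"driver",onz("top",212*.7,205*.7,12),onz("top",174*.7,268*.7,5))
E
python3 fit.py
```

```text
[ 5.46829e+02  1.95840e+01 -2.08000e-01 -2.07070e+01 -1.04239e+02
  8.38490e+01  8.67040e+01]
[[-0.6, 0.5], [1.5, 0.3], [1.3, -0.8], [-0.2, -1.3], [-1.7, -1.0], [0.3, -2.3], [-0.1, -1.1], [0.8, -0.8], [0.5, -0.4], [-0.1, -0.1], [-0.1, -1.0], [-0.9, -2.7], [-1.2, -2.2], [-1.1, -1.1], [0.4, -0.7], [-0.5, 0.3], [0.3, -0.7], [-0.5, 0.4], [0.4, -0.7], [-0.6, -0.5], [-1.4, 1.6], [-0.7, -0.8]]
stage (np.float64(505.0472315379455), np.float64(-78.133277435611)) hinge (np.float64(646.7718019108444), np.float64(87.10940207679903)) handle (np.float64(505.0211396949074), np.float64(117.01967746557557))
stage from stops top [503.43006946 -77.22201365  40.5       ] side [506.3249792  -76.84253251  38.5       ]
dish (array([449.25347211, 359.3213477 ,  17.70010713]), np.float64(2.573426738219979)) [447.95313409 358.89825768  18.5       ] [450.60530483 358.0816236   18.5       ]
red [ 508.0779615  -343.23099311   18.        ] bottle [ 669.76366548 -330.71354395    0.        ] driver [754.23965381 321.86906685  12.        ] [643.31728534 382.43048875   5.        ]
```

```bash
cat >> h.py <<'E'
TH=-.208
def goto(P,step=60,th=TH):
    "tool-frame shift and turn to reach TCP P with tool down and jaws along station x"
    s=state(); r=q2R(s["tool_rot"]); c,n=np.cos(th),np.sin(th)
    G=R.from_matrix(np.array([[0,0,-1],[c,n,0],[n,-c,0]]).T); H=R.from_matrix(G.as_matrix()@np.diag([1,-1,-1]))
    for g in(G,H): print("turn",(r.inv()*g).as_rotvec().round(3),"shift in final axes",g.inv().apply(np.array(P)-s["tcp_pos"]).round(1))
    print("shift in present axes",r.inv().apply(np.array(P)-s["tcp_pos"]).round(1))
E
python3 -c "
from h import *
goto([449,359,120])"
```

```text
t 0.2 tcp [281.9 585.3 252.8] gap 0.994 F [-0.7 -0.5 -0.1]
[[-0.0, 0.434, 0.901], [-0.001, 0.901, -0.434], [-1.0, -0.001, 0.0]]
turn [1.33e+00 1.00e-03 1.00e-03] shift in final axes [132.8 210.2 186.9]
turn [-1.812e+00 -1.000e-03  1.000e-03] shift in final axes [ 132.8 -210.2 -186.9]
shift in present axes [ 132.9 -131.2  248.7]
```

```bash
python3 -m inch '{"linear":[[16,0,0],[16,0,0],[16,0,0],[16,0,0],[16,0,0],[16,0,0],[16,0,0],[16,0,0]],"angular":[[0.166,0,0],[0.166,0,0],[0.166,0,0],[0.166,0,0],[0.166,0,0],[0.166,0,0],[0.166,0,0],[0.166,0,0]],"hand":[1,1,1,1,1,1,1,1]}' 25
python3 -c "
from h import *
goto([449,359,60])"
```

```text
time: 1.2
tcp_pos: [281.9, 585.5, 124.6]
tool_rot: [-0.445, -0.55, -0.444, 0.55]
force: [0.1, 0.4, 0.2]
finger_gap: 1.001
t 1.2 tcp [281.9 585.5 124.6] gap 1.001 F [0.1 0.4 0.2]
[[-0.0, 0.978, -0.21], [-0.0, -0.21, -0.978], [-1.0, -0.0, 0.0]]
turn [-0.003  0.     0.   ] shift in final axes [ 64.6 210.3 187.1]
turn [ 3.138  0.    -0.   ] shift in final axes [  64.6 -210.3 -187.1]
shift in present axes [ 64.6 210.9 186.4]
```

```bash
python3 -m inch '{"linear":[[8,30,26],[8,30,27],[8,30,27],[8,30,27],[8,30,27],[8,30,26],[8,30,26],[0,0,0]],"angular":[[0,0,0],[0,0,0],[0,0,0],[0,0,0],[0,0,0],[0,0,0],[0,0,0],[0,0,0]],"hand":[1,1,1,1,1,1,1,1]}'
python3 - <<'E'
from h import *
goto([449,359,13])
t=viewer.grab_frame("top")[225:305,75:185]; s=viewer.grab_frame("side")[130:210,195:305]
cv2.imwrite("pics/g1.png",cv2.resize(np.vstack([t,s]),(770,1120)[:0] or (412,600),interpolation=cv2.INTER_CUBIC)[:,:,::-1])
E
```

```text
time: 2.2
tcp_pos: [451.9, 356.4, 68.8]
tool_rot: [-0.445, -0.55, -0.443, 0.551]
force: [0.3, 0.1, -0.3]
finger_gap: 0.998
t 2.2 tcp [451.9 356.4  68.8] gap 0.998 F [ 0.3  0.1 -0.3]
[[0.001, 0.978, -0.211], [-0.003, -0.211, -0.978], [-1.0, 0.001, 0.003]]
turn [-0.004  0.003 -0.001] shift in final axes [55.8 -3.4 -1.9]
turn [ 3.137e+00 -2.000e-03 -4.000e-03] shift in final axes [55.8  3.4  1.9]
shift in present axes [55.8 -3.5 -2.1]
```

View pics/g1.png

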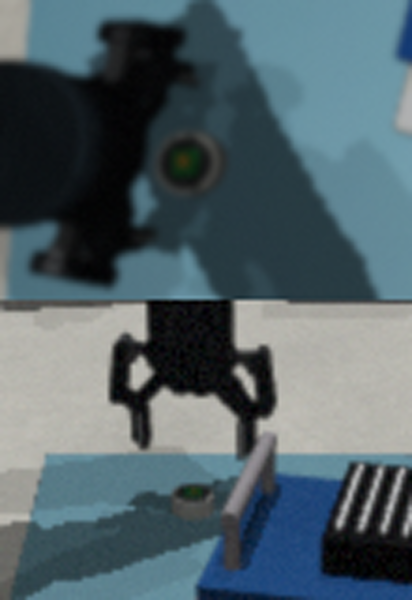

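The fingers straddle the dish, consistent with my estimate. I'll descend to TCP z≈24 with small corrections and close.

```bash
python3 -m inch '{"linear":[[10,-3.4,-2],[15,0,0],[15,0,0],[5,0,0],[0,0,0],[0,0,0],[0,0,0],[0,0,0]],"angular":[[0,0,0],[0,0,0],[0,0,0],[0,0,0],[0,0,0],[0,0,0],[0,0,0],[0,0,0]],"hand":[1,1,1,1,1,-1,-1,-1]}' 25
python3 -m inch '{"linear":[[0,0,0],[0,0,0],[0,0,0],[-20,0,0],[-30,0,0],[-30,0,0],[-30,0,0],[-10,0,0]],"angular":[[0,0,0],[0,0,0],[0,0,0],[0,0,0],[0,0,0],[0,0,0],[0,0,0],[0,0,0]],"hand":[-1,-1,-1,-1,-1,-1,-1,-1]}'
python3 - <<'E'
from h import *
goto([504.5,-77.5,230])
t=viewer.grab_frame("top")[205:305,55:195]; s=viewer.grab_frame("side")[110:210,165:305]
cv2.imwrite("pics/g2.png",cv2.resize(np.vstack([t,s]),(420,600),interpolation=cv2.INTER_CUBIC)[:,:,::-1])
E
```

```text
time: 3.3
tcp_pos: [446.9, 363.5, 24.9]
tool_rot: [0.446, 0.549, 0.446, -0.548]
force: [-0.6, -0.6, 2.8]
finger_gap: 0.446
time: 4.3
tcp_pos: [447.6, 364.0, 146.9]
tool_rot: [0.446, 0.55, 0.446, -0.547]
force: [-0.6, -0.0, -1.5]
finger_gap: 0.456
t 4.3 tcp [447.6 364.  146.9] gap 0.456 F [-0.6 -0.  -1.5]
[[0.003, 0.979, -0.205], [0.003, -0.205, -0.979], [-1.0, 0.002, -0.003]]
turn [ 0.002 -0.003 -0.002] shift in final axes [-83.1 146.9 420.2]
turn [-3.14e+00  3.00e-03 -5.00e-03] shift in final axes [ -83.1 -146.9 -420.2]
shift in present axes [-84.2 146.3 420.2]
```

View pics/g2.png

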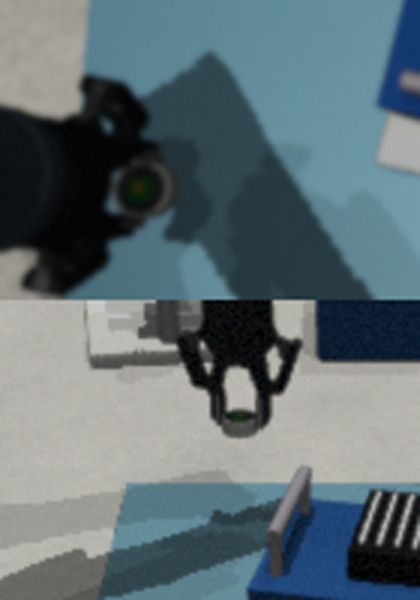

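The dish is held upright: chip at top-view pixel ≈(101.7,267.3), side ≈(244.3,147.9). I'll compute its offset from the TCP to place it accurately.

```bash
python3 - <<'E'
from h import *
a=(55+141.5/3-.5,205+188.5/3-.5); b=(165+239.5/3-.5,110+(415.5-300)/3-.5)
s=state(); r=q2R(s["tool_rot"])
for P in(tri(a,b)[0],onz("top",*a,140.5),onz("side",*b,140.5)): print(P.round(1),r.inv().apply(P-s["tcp_pos"]).round(1))
print(tri(a,b)[1])
print(viewer.get_calibration("top").keys())
E
```

```text
t 4.4 tcp [447.  363.7 145.5] gap 0.455 F [-0.   0.1 -1.4]
[[0.002, 0.979, -0.204], [0.002, -0.204, -0.979], [-1.0, 0.001, -0.002]]
[447.5 359.5 140.6] [4.9 1.3 4. ]
[446.5 359.5 140.5] [5.  0.3 4.3]
[448.6 360.  140.5] [5.  2.2 3.3]
2.065190230050167
dict_keys(['fov_y', 'cx', 'cy', 'position', 'orientation'])
```

```bash
python3 -m inch '{"linear":[[-30,0,0],[-30,0,0],[-28,0,0],[0,11,32],[0,11,32],[0,12,32],[0,12,32],[0,12,32]],"angular":[[0,0,0],[0,0,0],[0,0,0],[0,0,0],[0,0,0],[0,0,0],[0,0,0],[0,0,0]],"hand":[-1,-1,-1,-1,-1,-1,-1,-1]}'
python3 -m inch '{"linear":[[0,12,32],[0,12,32],[0,12,32],[0,12,32],[0,12,32],[0,12,32],[0,10,32],[0,6,30]],"angular":[[0,0,0],[0,0,0],[0,0,0],[0,0,0],[0,0,0],[0,0,0],[0,0,0],[0,0,0]],"hand":[-1,-1,-1,-1,-1,-1,-1,-1]}'
python3 -c "
from h import *
goto([505.3,-73.6,59])"
```

```text
time: 5.4
tcp_pos: [470.0, 193.4, 231.1]
tool_rot: [-0.446, -0.548, -0.446, 0.55]
force: [-0.4, 0.5, -0.8]
finger_gap: 0.45
time: 6.4
tcp_pos: [504.2, -73.0, 231.1]
tool_rot: [-0.446, -0.548, -0.446, 0.549]
force: [0.6, 0.8, -0.4]
finger_gap: 0.455
t 6.4 tcp [504.2 -73.  231.1] gap 0.455 F [ 0.6  0.8 -0.4]
[[-0.002, 0.979, -0.205], [-0.0, -0.205, -0.979], [-1.0, -0.002, 0.001]]
turn [0.002 0.001 0.002] shift in final axes [172.1   1.2   0.4]
turn [-3.14e+00 -3.00e-03  1.00e-03] shift in final axes [172.1  -1.2  -0.4]
shift in present axes [172.1   1.5   0.2]
```

```bash
python3 -m inch '{"linear":[[25,1,0],[30,0,0],[30,0,0],[30,0,0],[20,0,0],[10,0,0],[0,0,0],[0,0,0]],"angular":[[0,0,0],[0,0,0],[0,0,0],[0,0,0],[0,0,0],[0,0,0],[0,0,0],[0,0,0]],"hand":[-1,-1,-1,-1,-1,-1,-1,-1]}'
python3 - <<'E'
from h import *
goto([505.3,-73.6,59])
t=viewer.grab_frame("top")[200:290,270:360]; s=viewer.grab_frame("side")[190:280,220:310]
cv2.imwrite("pics/g3.png",cv2.resize(np.hstack([t,s]),(800,400),interpolation=cv2.INTER_CUBIC)[:,:,::-1])
E
```

```text
time: 7.4
tcp_pos: [506.3, -72.1, 87.8]
tool_rot: [0.446, 0.549, 0.446, -0.549]
force: [-0.6, -1.0, 0.1]
finger_gap: 0.457
t 7.4 tcp [506.3 -72.1  87.8] gap 0.457 F [-0.6 -1.   0.1]
[[0.001, 0.979, -0.205], [-0.0, -0.205, -0.979], [-1.0, 0.001, -0.0]]
turn [ 0.002 -0.    -0.001] shift in final axes [28.8 -0.6  1.7]
turn [-3.14e+00  1.00e-03 -0.00e+00] shift in final axes [28.8  0.6 -1.7]
shift in present axes [28.8 -0.7  1.7]
```

View pics/g3.png

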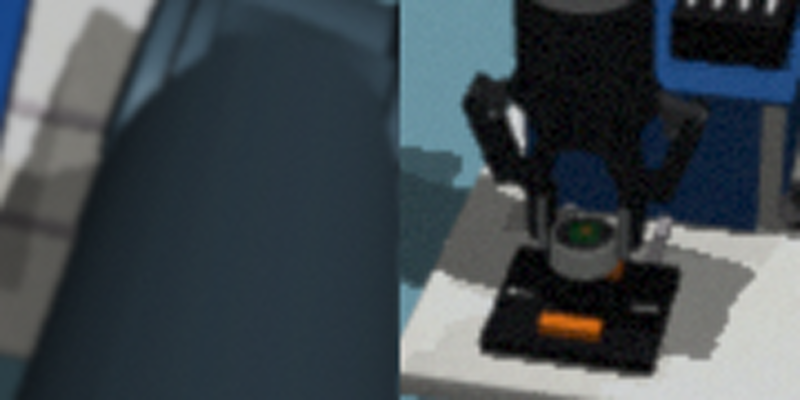

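The top view is blocked by the arm. In the side view the chip is at crop (586,231), above the gap between the stops.

```bash
python3 - <<'E'
from h import *
u,v=220+186.5/(40/9)-.5,190+231.5/(40/9)-.5
c,n=np.cos(TH),np.sin(TH)
for z in(80,82,84):
    P=onz("side",u,v,z); d=P[:2]-[506.3,-76.8]; print(z,P.round(1),"station dx,dy",(c*d[0]+n*d[1]).round(1),(-n*d[0]+c*d[1]).round(1))
E
```

```text
80 [508.4 -73.7  80. ] station dx,dy 1.4 3.5
82 [508.5 -76.4  82. ] station dx,dy 2.0 0.9
84 [508.5 -79.1  84. ] station dx,dy 2.6 -1.8
```

```bash
python3 -m inch '{"linear":[[8,-1.5,1],[10,0,0],[7,0,0],[3,0,0],[1,0,0],[0,0,0],[0,0,0],[0,0,0]],"angular":[[0,0,0],[0,0,0],[0,0,0],[0,0,0],[0,0,0],[0,0,0],[0,0,0],[0,0,0]],"hand":[-1,-1,-1,-1,-1,-1,-1,-1]}'
python3 -m inch '{"linear":[[0,0,0],[0,0,0],[0,0,0],[0,0,0],[-10,0,0],[-20,0,0],[-30,0,0],[-30,0,0]],"angular":[[0,0,0],[0,0,0],[0,0,0],[0,0,0],[0,0,0],[0,0,0],[0,0,0],[0,0,0]],"hand":[0.3,0.6,0.8,0.8,0.8,0.8,0.8,0.8]}'
python3 -m inch '{"linear":[[-30,0,0],[-30,0,0],[-20,0,-20],[0,0,-30],[0,0,-30],[0,0,-30],[0,0,-30],[0,0,0]],"angular":[[0,0,0],[0,0,0],[0,0,0],[0,0,0],[0,0,0],[0,0,0],[0,0,0],[0,0,0]],"hand":[0.2,0.2,0.2,0.2,0.2,0.2,0.2,0.2]}'
python3 - <<'E'
from h import *
goto([504.5,117,169])
t=viewer.grab_frame("top")[150:300,180:330+25]; s=viewer.grab_frame("side")[130:280,205:305+75]
for n,i,o in(("top",t,(180,150)),("side",s,(205,130))):
    m=cv2.inRange(cv2.cvtColor(i,cv2.COLOR_RGB2HSV),(40,90,50),(80,255,255)); k,l,S,C=cv2.connectedComponentsWithStats(m)
    for j in range(1,k):
        if S[j][4]>6: print(n,C[j]+o,S[j])
cv2.imwrite("pics/g4.png",cv2.resize(np.hstack([t,s]),(800,342),interpolation=cv2.INTER_CUBIC)[:,:,::-1])
E
```

```text
time: 8.5
tcp_pos: [503.7, -72.7, 58.8]
tool_rot: [-0.445, -0.549, -0.446, 0.549]
force: [-3.9, 0.5, 9.8]
finger_gap: 0.456
time: 9.5
tcp_pos: [504.1, -72.8, 149.8]
tool_rot: [0.446, 0.549, 0.446, -0.549]
force: [-0.2, 0.7, -0.2]
finger_gap: 0.894
time: 10.5
tcp_pos: [533.0, 67.1, 228.7]
tool_rot: [0.447, 0.548, 0.447, -0.547]
force: [0.3, -1.1, -0.7]
finger_gap: 0.599
t 10.5 tcp [533.   67.1 228.7] gap 0.599 F [ 0.3 -1.1 -0.7]
[[0.0, 0.98, -0.2], [0.001, -0.2, -0.98], [-1.0, 0.0, -0.001]]
turn [ 0.006 -0.001 -0.   ] shift in final axes [ 59.7 -38.2 -43. ]
turn [-3.135e+00  0.000e+00 -2.000e-03] shift in final axes [59.7 38.2 43. ]
shift in present axes [ 59.8 -37.9 -43.1]
top [311.44642857 243.60714286] [128  90   8   8  56]
side [259.96296296 251.37037037] [ 52 119   7   5  27]
```

View pics/g4.png

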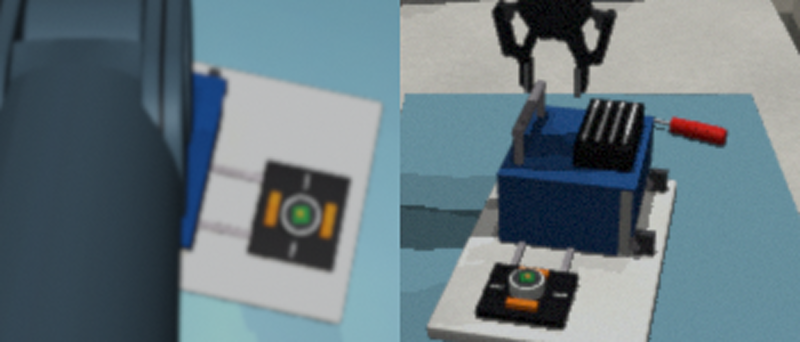

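The dish sits between the orange stops, chip at top (311.4,243.6) and side (260.0,251.4). Next I'll check its offset numerically and move above the handle.

```bash
python3 -m inch '{"linear":[[0,-10,-11],[0,-10,-11],[0,-10,-11],[0,-8,-10],[0,0,0],[10,0,0],[15,0,0],[0,0,0]],"angular":[[0,0,0],[0,0,0],[0,0,0],[0,0,0],[0,0,0],[0,0,0],[0,0,0],[0,0,0]],"hand":[0.2,0.2,0.2,0.2,0.2,0.2,0.2,0.2]}'
python3 - <<'E'
from h import *
c,n=np.cos(TH),np.sin(TH)
for P,Q in((onz("top",311.45,243.61,52.5),(503.4,-77.2)),(onz("side",259.96,251.37,52.5),(506.3,-76.8)),(tri((311.45,243.61),(259.96,251.37))[0],(504.9,-77.1))):
    d=P[:2]-Q; print(P.round(1),"station dx,dy",(c*d[0]+n*d[1]).round(1),(-n*d[0]+c*d[1]).round(1))
goto([504.5,117,170])
s=viewer.grab_frame("side")[120:220,215:335]; t=viewer.grab_frame("top")[180:280,180:300]
cv2.imwrite("pics/g5.png",cv2.resize(np.hstack([s,t]),(800,333),interpolation=cv2.INTER_CUBIC)[:,:,::-1])
E
```

```text
time: 11.6
tcp_pos: [503.4, 113.4, 201.6]
tool_rot: [-0.445, -0.548, -0.446, 0.55]
force: [-0.4, -0.1, 0.6]
finger_gap: 0.599
[503.  -77.2  52.5] station dx,dy -0.4 -0.0
[504.5 -78.3  52.5] station dx,dy -1.4 -1.9
[503.8 -77.2  51.5] station dx,dy -1.1 -0.3
t 11.6 tcp [503.4 113.4 201.6] gap 0.599 F [-0.4 -0.1  0.6]
[[-0.003, 0.979, -0.205], [-0.001, -0.205, -0.979], [-1.0, -0.003, 0.002]]
turn [0.001 0.002 0.003] shift in final axes [31.6  0.4 -3.7]
turn [-3.14e+00 -4.00e-03  3.00e-03] shift in final axes [31.6 -0.4  3.7]
shift in present axes [31.6  0.5 -3.8]
```

View pics/g5.png

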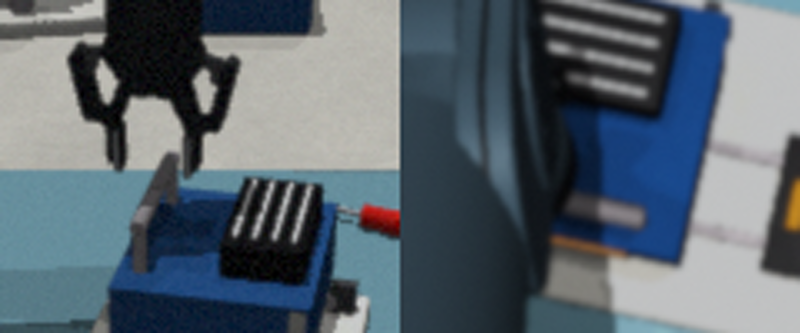

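Fingers straddle the bar and the dish is within ~2 mm of centre. Descending and gripping.

```bash
python3 -m inch '{"linear":[[12,0,-3],[12,0,0],[7,0,0],[0,0,0],[0,0,0],[0,0,0],[0,0,0],[0,0,0]],"angular":[[0,0,0],[0,0,0],[0,0,0],[0,0,0],[0,0,0],[0,0,0],[0,0,0],[0,0,0]],"hand":[0.2,0.2,0.2,0,-0.3,-0.6,-1,-1]}' 25
python3 -m inch '{"linear":[[0,0,0],[0,0,0],[0,0,0],[0,0,0],[0,0,0],[0,0,0],[0,0,0],[0,0,0]],"angular":[[0,0,0],[0,0,0],[0,0,0],[0,0,0],[0,0,0],[0,0,0],[0,0,0],[0,0,0]],"hand":[-1,-1,-1,-1,-1,-1,-1,-1]}'
python3 - <<'E'
from h import *
s=state(); c,n=np.cos(TH),np.sin(TH)
a,R0=.739,196; q=np.r_[0:.93:13j]
x=-R0*np.cos(a+q); z=R0*np.sin(a+q)
print(np.c_[q,x-x[0],z-z[0]].round(2)); print(np.c_[-np.diff(z),np.diff(x)].round(1).tolist())
E
```

```text
time: 12.7
tcp_pos: [504.7, 117.3, 172.5]
tool_rot: [-0.446, -0.549, -0.446, 0.549]
force: [-3.2, -0.1, 3.6]
finger_gap: 0.152
time: 13.7
tcp_pos: [504.6, 117.3, 172.3]
tool_rot: [-0.446, -0.549, -0.446, 0.549]
force: [-4.5, 1.1, 5.3]
finger_gap: 0.152
t 13.7 tcp [504.6 117.3 172.3] gap 0.152 F [-4.5  1.1  5.3]
[[-0.001, 0.979, -0.204], [0.0, -0.204, -0.979], [-1.0, -0.001, -0.0]]
[[0.0000e+00 0.0000e+00 0.0000e+00]
 [8.0000e-02 1.0660e+01 1.0820e+01]
 [1.6000e-01 2.2120e+01 2.0780e+01]
 [2.3000e-01 3.4320e+01 2.9830e+01]
 [3.1000e-01 4.7180e+01 3.7900e+01]
 [3.9000e-01 6.0630e+01 4.4960e+01]
 [4.6000e-01 7.4580e+01 5.0950e+01]
 [5.4000e-01 8.8960e+01 5.5840e+01]
 [6.2000e-01 1.0367e+02 5.9600e+01]
 [7.0000e-01 1.1863e+02 6.2220e+01]
 [7.8000e-01 1.3375e+02 6.3670e+01]
 [8.5000e-01 1.4893e+02 6.3940e+01]
 [9.3000e-01 1.6409e+02 6.3040e+01]]
[[-10.8, 10.7], [-10.0, 11.5], [-9.0, 12.2], [-8.1, 12.9], [-7.1, 13.4], [-6.0, 14.0], [-4.9, 14.4], [-3.8, 14.7], [-2.6, 15.0], [-1.4, 15.1], [-0.3, 15.2], [0.9, 15.2]]
```

```bash
python3 -m inch '{"linear":[[-5.6,5.2,0],[-5.3,5.4,0],[-5.1,5.6,0],[-4.9,5.9,0],[-4.6,6.0,0],[-4.4,6.2,0],[-4.2,6.3,0],[-3.9,6.6,0]],"angular":[[0,0,0],[0,0,0],[0,0,0],[0,0,0],[0,0,0],[0,0,0],[0,0,0],[0,0,0]],"hand":[-1,-1,-1,-1,-1,-1,-1,-1]}'
cat >> h.py <<'E'
def hood():
    s=state(); d=s["tcp_pos"]-[504.6,117.3,172.3]; x=d[0]*np.cos(TH)+d[1]*np.sin(TH)
    a,L=.739,196; bx,bz=-L*np.cos(a)+x, L*np.sin(a)+d[2]
    print("dx %.1f dz %.1f lateral %.1f q %.3f R %.1f"%(x,d[2],-d[0]*np.sin(TH)+d[1]*np.cos(TH),np.arctan2(bz,-bx)-a,np.hypot(bx,bz)),"torque",s["torque"].round(2))
E
python3 -c "
from h import *
hood()"
```

```text
time: 14.7
tcp_pos: [550.1, 107.4, 210.9]
tool_rot: [-0.445, -0.548, -0.447, 0.55]
force: [-9.8, 1.4, 9.3]
finger_gap: 0.148
t 14.7 tcp [550.1 107.4 210.9] gap 0.148 F [-9.8  1.4  9.3]
[[-0.004, 0.979, -0.204], [0.0, -0.204, -0.979], [-1.0, -0.004, 0.0]]
dx 46.6 dz 38.6 lateral -0.3 q 0.309 R 196.9 torque [ 0.3   2.26 -0.1 ]
```

```bash
python3 -m inch '{"linear":[[-4.2,6.5,0],[-3.8,6.6,0],[-3.3,6.9,0],[-2.9,7.0,0],[-2.6,7.2,0],[-2.3,7.3,0],[-2.0,7.4,0],[-1.8,7.4,0]],"angular":[[0,0,0],[0,0,0],[0,0,0],[0,0,0],[0,0,0],[0,0,0],[0,0,0],[0,0,0]],"hand":[-1,-1,-1,-1,-1,-1,-1,-1]}'
python3 -c "
from h import *
hood()"
```

```text
time: 15.7
tcp_pos: [606.8, 95.2, 233.2]
tool_rot: [-0.446, -0.549, -0.446, 0.549]
force: [-2.2, -3.4, 0.0]
finger_gap: 0.152
t 15.7 tcp [606.8  95.2 233.2] gap 0.152 F [-2.2 -3.4  0. ]
[[-0.0, 0.979, -0.205], [-0.001, -0.205, -0.979], [-1.0, 0.0, 0.001]]
dx 104.6 dz 60.9 lateral -0.6 q 0.626 R 197.1 torque [-0.44  0.86 -0.05]
```

```bash
python3 -m inch '{"linear":[[-1.4,7.5,0],[-1.1,7.5,0],[-0.8,7.5,0],[-0.6,7.6,0],[-0.3,7.6,0],[0.0,7.6,0],[0.3,7.4,0],[0,0,0]],"angular":[[0,0,0],[0,0,0],[0,0,0],[0,0,0],[0,0,0],[0,0,0],[0,0,0],[0,0,0]],"hand":[-1,-1,-1,-1,-1,-1,-1,-1]}'
python3 - <<'E'
from h import *
hood()
cv2.imwrite("pics/g6.png",cv2.resize(viewer.grab_frame("side")[90:290,180:380],(600,600),interpolation=cv2.INTER_CUBIC)[:,:,::-1])
E
```

```text
time: 16.7
tcp_pos: [658.7, 84.5, 237.0]
tool_rot: [0.446, 0.549, 0.445, -0.549]
force: [-2.1, -5.0, 1.7]
finger_gap: 0.155
t 16.7 tcp [658.7  84.5 237. ] gap 0.155 F [-2.1 -5.   1.7]
[[0.001, 0.979, -0.205], [-0.001, -0.205, -0.979], [-1.0, 0.001, 0.001]]
dx 157.6 dz 64.7 lateral -0.2 q 0.896 R 197.2 torque [-1.    0.39 -0.05]
```

View pics/g6.png

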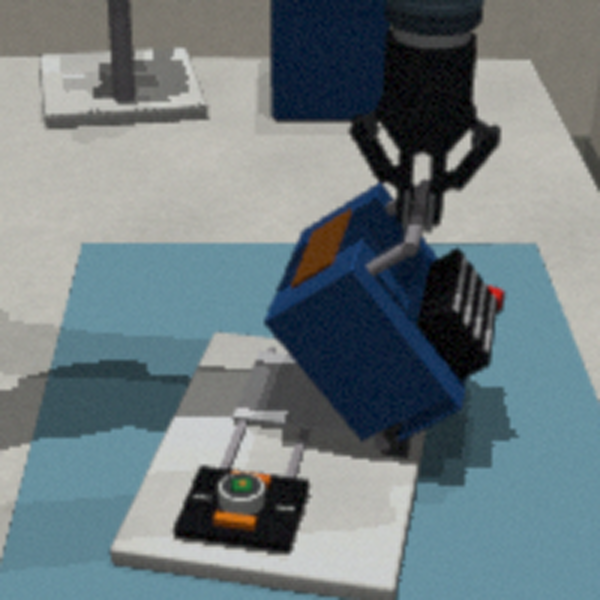

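The hood is at ~0.90 rad (51°), held, and the dish is undisturbed. Now easing back to ~0.645.

```bash
python3 -m inch '{"linear":[[-0.2,-7,0],[0,-7,0],[0.3,-7,0],[0.6,-7,0],[0.8,-7,0],[1.1,-7,0],[1.3,-7,0],[0,0,0]],"angular":[[0,0,0],[0,0,0],[0,0,0],[0,0,0],[0,0,0],[0,0,0],[0,0,0],[0,0,0]],"hand":[-1,-1,-1,-1,-1,-1,-1,-1]}'
python3 -m inch '{"linear":[[0,0,0],[0,0,0],[0,0,0],[0,0,0],[0,0,0],[0,0,0],[0,0,0],[0,0,0]],"angular":[[0,0,0],[0,0,0],[0,0,0],[0,0,0],[0,0,0],[0,0,0],[0,0,0],[0,0,0]],"hand":[-1,-1,-1,-1,-1,-1,-1,-1]}'
python3 - <<'E'
from h import *
hood()
i=viewer.grab_frame("side"); m=cv2.inRange(cv2.cvtColor(i,cv2.COLOR_RGB2HSV),(40,90,50),(80,255,255)); k,l,S,C=cv2.connectedComponentsWithStats(m)
print([C[j].round(2) for j in range(1,k) if S[j][4]>6])
cv2.imwrite("pics/g7.png",cv2.resize(i[90:290,180:380],(600,600),interpolation=cv2.INTER_CUBIC)[:,:,::-1])
E
```

```text
time: 17.75
tcp_pos: [608.8, 95.6, 232.9]
tool_rot: [-0.446, -0.548, -0.446, 0.549]
force: [-1.2, -4.1, 1.7]
finger_gap: 0.153
time: 18.75
tcp_pos: [609.9, 95.3, 233.2]
tool_rot: [0.446, 0.549, 0.446, -0.549]
force: [-1.8, -3.4, 1.4]
finger_gap: 0.149
t 18.75 tcp [609.9  95.3 233.2] gap 0.149 F [-1.8 -3.4  1.4]
[[-0.0, 0.979, -0.204], [0.0, -0.204, -0.979], [-1.0, -0.0, -0.0]]
dx 107.6 dz 60.9 lateral 0.2 q 0.641 R 196.4 torque [-0.79  0.22 -0.06]
[array([260.04, 251.46]), array([337.64, 318.97]), array([336.38, 346.88])]
```

View pics/g7.png

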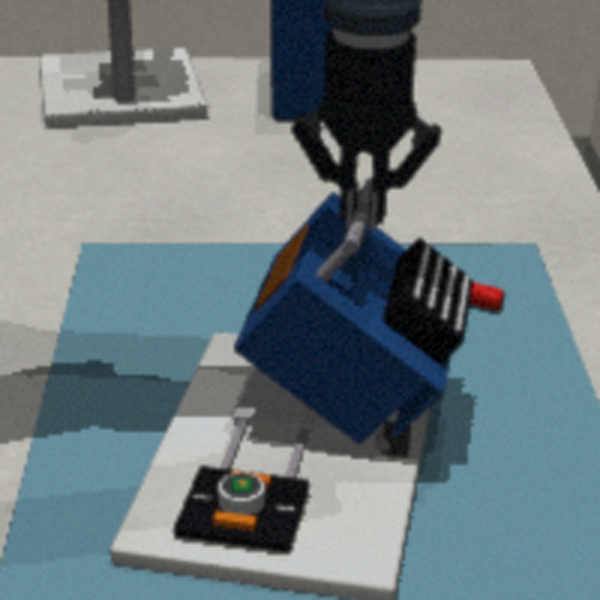

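The bar is still gripped with the hood at about 37°, and the dish hasn't moved (chip at 260.0,251.5 as before). Handing in.

```bash
python3 -c "
from rig import hand_in
print(hand_in())"
```

```text
the job is handed in; nothing more can be done
None
```

I finished the job and handed it in at about 18.8 s of the 64 s allowed; the hand-in reports no verdict.

- **Dish:** I placed the white dish on the shuttle stage between the orange stops and let go. By the cameras it sits within about 2 mm of the stage centre. The two views disagree by 1–2 mm, which is within the 7 mm allowed. It did not move while I worked the hood.
- **Hood:** I gripped the handle and raised the hood to about 0.90 rad (51°), then eased it back and held it still for a second. The last reading was 0.64 rad (37°), worked out from the tool position, since the hood angle cannot be read directly. The bar was still gripped, with about 4 N at the wrist.
- **Bystanders:** I never touched the red dish, bottle or screwdriver. I did not measure their positions again at the end.
- **Problem along the way:** My first pose-fitting script failed because it called the calibration function too often. Saving the calibration fixed it, and the fit was then good to 1–2 pixels.

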